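# Swing the drain hook home and hang the slide rack

### The arm

A 6-joint arm with a two-finger parallel gripper is mounted at the origin on the work surface. World frame = base frame: x ahead of the robot, y to its left, z up, the work surface at z = 0. Lengths are in mm, angles in rad, forces in N, time in s.
With the tool pointing down it reaches from about 275 to 1000 mm from the base axis. Payload 8.4 kg.
Tool frame: the origin (TCP) lies at the centre of the arm's flange, where the gripper is bolted on; the fingertips stand 173 mm ahead of it and the grasp point (between the pads) lies 155 mm ahead of it (tcp_to_tips is the distance from the TCP to the fingertips, in mm); z points along the fingers, x is the direction in which the jaws open and shut, and the axes are right-handed (so a half turn about z gives the same grasp; the last joint's range is limited). The gripper opens to 85 mm and grips with 20 to 120 N. Pads are 22 mm wide; open, the fingers measure 114 mm over their backs; the gripper's body (76 mm by 85 mm) begins 54 mm behind the grasp point. The pads swing forward as they close: fully open they stand 13 mm farther back than shut.
Start: joints at [1.296, 0.353, 1.633, -0, 1.155, -0.002], TCP at [168.392, 601.892, 404.681] pointing down, gripper open.
Joint ranges: [-2.63, 2.63], [-0.92, 2.1], [0.06, 2.66], [-1.3, 4.44], [0, 2.69], [-3.02, 3.02]. Speed limits (rad/s): [2.22, 2.22, 2.79, 3.14, 3.14, 3.14].

### API

Orientations are given as [roll, pitch, yaw] about the fixed x, y, z axes, in that order (R = Rz(yaw) Ry(pitch) Rx(roll)).
In Python, from rig import sense, grab_frame, camera_info, sign_off, tcp_to_tips gives the robot as it stands.
- The arm moves only by the shell command python3 -m creep 'ROWS' [FORCE]. ROWS is text: rows parted by semicolons, each of 5 numbers parted by spaces: the opening in per cent of the stroke, from 0 (shut) to 100 (fully open), then the shift along the tool's x, y, z in cm, then the turn about the tool's z in degrees. In form: fingers tx ty tz roll; .... A call has 1 to 20 rows; each row is the pose to reach, as a shift and turn from the pose measured when the call began, along the tool's axes at that moment; what a row does not reach only later rows make up. A row lasts 1/10 s, in which the tool goes at most 50 mm and 8.59 degrees, less where a joint would pass 70% of its speed; a pose out of reach is approached as far as the arm can. A call with a gripper value outside its range is refused whole. The fingers move at their own pace and stop on an object; FORCE is the grip in N (left out, the last holds). Time passes only in rows, so rows that repeat a pose let the fingers close. It gives the time, the measured TCP pose, the force and the opening at its end, in the units of the state.
- sense(): the state, without advancing time (a new reading comes with each control period).
- grab_frame(name): name is "side" or "top" or "wrist"; returns (picture, depth): 480x640x3 uint8, blue, green, red; 480x640 float32, mm along the optical axis (not along the pixel's ray), 0 where there is no reading.
- camera_info(name): a dict with "vertical_fov" (degrees; the focal length in pixels is half the picture's height over the tangent of half this angle, whatever the lens; pixels are square), "cx", "cy" (the principal point, pixels), "D" ([k1, k2, p1, p2, k3] as OpenCV has them; the pictures are not rectified), "world_to_cam" (4x4, takes a point from world to camera coordinates). Camera axes: x right, y down, z forward; pixel columns grow to the right and rows downward; lengths in mm; the calibration is good to about 2 mm. A picture is of the moment at which its call begins: read the wrist's pose just before it. camera_info takes no time and is no camera call; for the wrist camera it gives the pose at the moment of the call.
- sign_off(): hands the job in, once; it reports no verdict.
The state is a dict: "clock": time; "qpos": joint angles; "qvel": joint speeds; "joint_efforts": joint torques, N m; "eef_pos": TCP position; "tcp_rot": TCP orientation; "contact_force": force on the tool from outside, world axes, zero at the start; "wrist_torque": the same for the moment, N m; "opening": opening from 0.0 (shut) to 1.0 (fully open).
Only numpy, scipy, OpenCV 4.12 (cv2) and the standard library are available. Lean on these libraries where they do the work, as an engineer would, in place of code of your own. Each camera call takes 0.05 s, during which the arm holds its last target.

### The job

Swing the swivel hook of the draining stand round over the drip tray, keep pushing through the stiff last few degrees until it is fully home, and press it against its stop for a moment with about 15 N, never more than 22 N. Then gently hang the steel slide rack by its eye on the hook's bar, behind the upturned tip, and leave it hanging upright and still over the tray. Leave the jar, the beaker and the loose jar lid where they are.

Things in the scene. Friction and masses are not known exactly. Their poses are not given: they have to be found in the camera images.
- stand: Draining stand, fixed: white base 210 x 110 x 8 mm (own x -160 to 50 mm), steel post 18 mm thick, and before it a steel drip tray 125 (x) x 100 (y) mm, rim 30 mm above the table, centred 92 mm from the post. Origin on the post's axis at table height. Its own -x axis points from the post over the tray's middle; home lies within 3.5 degrees of it, either side. The hook is parked on its +y side.
- hook_pivot (a point): On the swivel's upright axis (the post's), 180 mm above the table, level with the hook bar's centre line; turns with the hook. Own -x axis runs outwards along the bar. Hub 28 mm across, 10 mm above and below this level, nothing higher but the hook's tip. Parked 60 to 95 degrees from home; turns home counter-clockwise seen from above and stays where left.
- hook_push (a point): Middle of the bar, 68 mm from the swivel axis, axes as hook_pivot: a good place to push its side with shut fingers (do not pinch). It swings easily (about 2.5 N here); the last 8 degrees are stiff (about 7.5 N here), then comes a rigid stop: home. Where exactly differs from stand to stand and is not measured: feel it. Friction then keeps it home. Over 22 N on the hook is too much.
- hook_bend (a point): Bend of the hook, on the bar's centre line 92 mm from the swivel axis; axes as hook_pivot. The bar is a level steel rod 8 mm thick from hub to here; beyond, the upturned tip rises to 17 mm above the bar's centre line and ends 102 mm from the axis.
- rack_tab (a point): Centre of the grip tab atop the slide rack: steel block 8 mm (rack's x) x 30 mm (y) x 28 mm high; grip it across the 30 mm from above. The rack, some 180 g, stands upright on the table: basket 40 (x) x 74 (y) x 40 mm high with glass slides, above it a strap with the eye, then the tab; 110 mm high in all, this point 96 mm above its underside. Axes are the rack's, z up.
- rack_eye (a point): Middle of the eye's top edge, which rests on the hook; 76 mm above the rack's underside, 20 mm below rack_tab. The eye is a window through the strap along the rack's x axis, 20 mm wide (y) and 36 mm high, this point at its top. The strap is 8 mm thick (x) and 30 mm wide, flush with the tab. Axes are the rack's.
- jar: Bystander: closed amber glass jar with a metal lid, 80 mm across, 120 mm high; origin at its underside.
- beaker: Bystander: empty glass beaker, 68 mm across, 85 mm high; origin at its underside.
- spare_lid: Bystander: loose metal jar lid lying flat, 72 mm across, 14 mm high; origin at its underside.

How it is judged:
By the outcome, as a careful person would: the job done as asked, in the order asked, and still so for the second after the job is handed in, with the robot touching nothing.
It also fails if it takes over 72 s, if anything falls off the work surface, if the arm or the gripper's body presses on something with over 40 N, if the wrist force passes 120 N, or if a joint passes its speed limit or range.

## Working session

There is one attempt and no reset: what is moved stays moved. The work goes in short steps, Python scripts to look and compute and a shell command to move; the robot and the scene stay as the last step left them, time stands still between calls to the robot, and variables do not carry over. Pictures are saved under pics/ and viewed, and the job is handed in when it is done.

```bash
ls; mkdir -p pics; python3 - <<'E'
from rig import *
import cv2,json
print(sense()); print(tcp_to_tips)
for n in("side","top","wrist"):
    i=camera_info(n); print(n,i)
    p,d=grab_frame(n); cv2.imwrite(f"pics/{n}0.png",p)
    import numpy as np; np.save(f"pics/{n}0.npy",d)
E
```

```text
pics
{'clock': 0.0, 'qpos': array([ 1.29559013e+00,  3.53651691e-01,  1.63412696e+00,  1.09648141e-05,
        1.15518914e+00, -2.40187521e-03]), 'qvel': array([-0.00070385, -0.00094989, -0.00173107, -0.00061436, -0.00195755,
        0.00035792]), 'joint_efforts': array([ 1.24047103e-03, -6.05253625e+01, -3.42063510e+01,  1.20326531e-04,
        9.25629458e-03,  1.31503273e-05]), 'eef_pos': array([168.33269459, 601.66577532, 403.9623682 ]), 'tcp_rot': array([-3.14157933e+00,  1.37511029e-03,  1.29798758e+00]), 'contact_force': array([-0.21440106, -0.51838591, -0.60854831]), 'wrist_torque': array([-0.01744761, -0.06276936,  0.01916265]), 'opening': 1.000009417990426}
173.4
side {'vertical_fov': 49.94389298957028, 'cx': 316.3307305136638, 'cy': 234.2681504111844, 'D': array([0.02812411, 0.        , 0.        , 0.        , 0.        ]), 'world_to_cam': array([[-9.41382384e-01, -3.36635804e-01, -2.18069467e-02,
         5.37806331e+02],
       [-1.54323620e-01,  4.87236277e-01, -8.59526050e-01,
         2.12018287e+02],
       [ 2.99972378e-01, -8.05777355e-01, -5.10626504e-01,
         
[... 460 characters left out ...]
      [ 1.56195757e-01, -2.47969786e-02, -9.87414804e-01,
         1.08992962e+03],
       [ 0.00000000e+00,  0.00000000e+00,  0.00000000e+00,
         1.00000000e+00]])}
wrist {'vertical_fov': 60.21138917808259, 'cx': 316.94059787039606, 'cy': 241.0750624963002, 'D': array([-0.09777988,  0.        ,  0.        ,  0.        ,  0.        ]), 'world_to_cam': array([[ 2.67779135e-01,  9.63479144e-01, -1.50811192e-03,
        -6.24063462e+02],
       [ 9.20745836e-01, -2.55440664e-01,  2.94918925e-01,
        -3.99818426e+01],
       [ 2.83763000e-01, -8.03617223e-02, -9.55521090e-01,
         3.78490492e+02],
       [ 0.00000000e+00,  0.00000000e+00,  0.00000000e+00,
         1.00000000e+00]])}
```

View pics/side0.png

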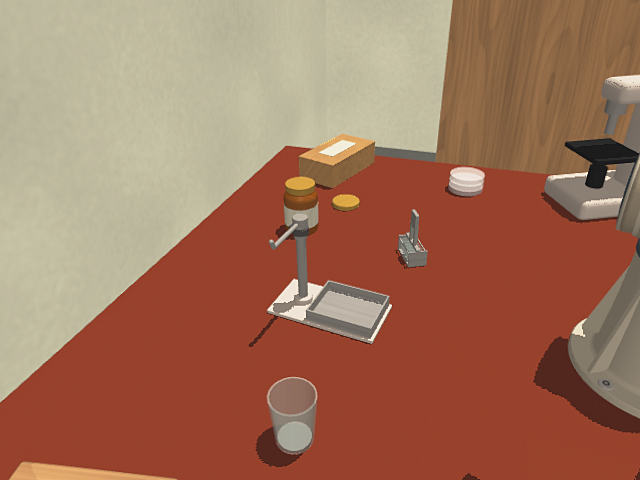

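View pics/top0.png

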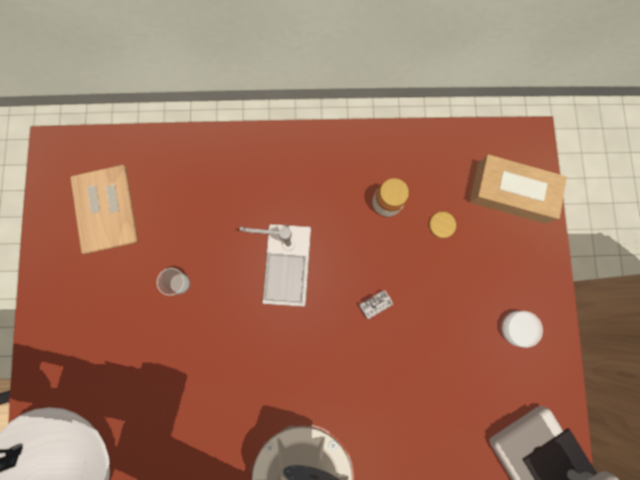

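View pics/wrist0.png

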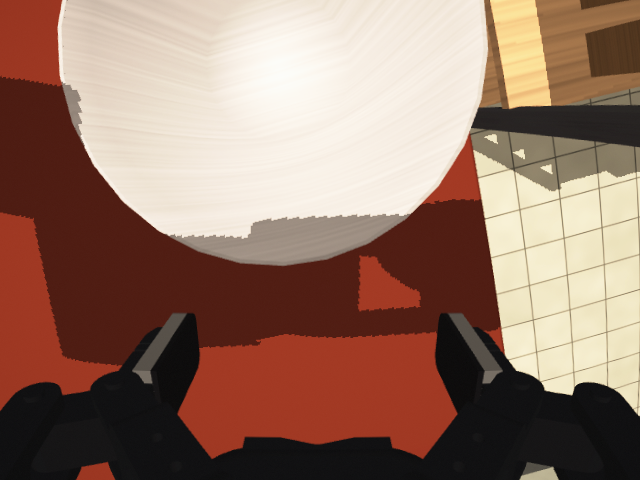

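Top view: hub about (285,233), bar pointing left to its tip at (240,230), tray (285,280), rack (376,304), beaker (172,282), jar (393,190), lid (443,225). The side view agrees: the rack stands upright and the tray lies robot-side of the post.

```bash
cat > h.py <<'E'
import numpy as np,cv2
from rig import *
def K(i):
    f=240/np.tan(np.radians(i["vertical_fov"]/2)); return np.array([[f,0,i["cx"]],[0,f,i["cy"]],[0,0,1.]])
def rays(i,px):
    n=cv2.undistortPoints(np.array(px,float).reshape(-1,1,2),K(i),i["D"]).reshape(-1,2)
    d=np.c_[n,np.ones(len(n))]; T=i["world_to_cam"]; R=T[:3,:3]; return -R.T@T[:3,3], d@R
def plane(i,px,z):
    o,d=rays(i,px); return o+d*((z-o[2])/d[:,2])[:,None]
def deproj(i,px,dep):
    o,d=rays(i,px); return o+d*np.asarray(dep)[:,None]   # d has cam z=1
def cloud(i,d,u0,u1,v0,v1):
    v,u=np.mgrid[v0:v1,u0:u1]; dd=d[v0:v1,u0:u1].ravel(); m=dd>0
    px=np.c_[u.ravel(),v.ravel()][m]; return deproj(i,px,dd[m]),px
def proj(i,P):
    T=i["world_to_cam"]; r,_=cv2.Rodrigues(T[:3,:3]); return cv2.projectPoints(np.array(P,float).reshape(-1,3),r,T[:3,3],K(i),i["D"])[0].reshape(-1,2)
E
python3 - <<'E'
from h import *
i=camera_info("top"); d=np.load("pics/top0.npy"); p=cv2.imread("pics/top0.png")
def rect(P): 
    c,s,a=cv2.minAreaRect(P[:,:2].astype(np.float32)); return np.round(c,1),np.round(s,1),round(a,2)
P,px=cloud(i,d,230,330,210,320)
for lo,hi in((4,16),(20,40),(150,176),(176,186),(186,195)):
    m=(P[:,2]>lo)&(P[:,2]<hi); print(lo,hi,m.sum(),rect(P[m]),P[m].mean(0).round(1))
m=P[:,2]>4; print("stand all",rect(P[m]))
P,px=cloud(i,d,350,405,280,330)
for lo,hi in((6,200),(25,50),(60,120)):
    m=(P[:,2]>lo)&(P[:,2]<hi); print("rack",lo,m.sum(),rect(P[m]),P[m].mean(0).round(1),P[m][:,2].max())
for n,(u0,u1,v0,v1) in dict(jar=(365,420,170,220),lid=(425,465,205,245),beak=(150,200,260,305)).items():
    P,px=cloud(i,d,u0,u1,v0,v1); m=P[:,2]>5; print(n,rect(P[m]),P[m][:,2].max())
    m=P[:,2]>P[:,2].max()-6; print(n,rect(P[m]))
w=cv2.inRange(p,(170,170,170),(255,255,255)); 
E
```

```text
4 16 2915 (array([538.7,  43.7]), array([288.2, 267.1]), 0.13) [530.9  28.1   9.3]
20 40 279 (array([521.7,  29.6]), array([100.2, 168.7]), 84.41) [515.8  32.3  28.3]
150 176 35 (array([593.9,  18.9]), array([23.6, 36.1]), 65.49) [589.7  19.3 166.9]
176 186 119 (array([597.7,  60.8]), array([104.2,  21.7]), 77.07) [596.6  71.3 182.6]
186 195 135 (array([591.5,  66.6]), array([ 27.5, 114.7]), 0.45) [592.5  33.8 189.6]
stand all (array([538.7,  43.7]), array([288.2, 267.1]), 0.13)
rack 6 375 (array([ 409.5, -210.8]), array([79.8, 95.7]), 25.53) [ 425.1 -200.7   39.8] 114.54720651973935
rack 25 207 (array([ 425.3, -202. ]), array([39.9, 74.9]), 28.59) [ 425.2 -200.7   34.4] 49.17064870058334
rack 60 60 (array([ 425.1, -201.3]), array([ 8.1, 28.7]), 28.94) [ 425.  -199.7  102.5] 114.54720651973935
jar (array([ 721.2, -265. ]), array([148.9, 133.2]), 87.34) 125.75071838893291
jar (array([ 699.5, -246.6]), array([66.1, 67.3]), 35.78)
lid (array([ 632.8, -407.6]), array([101.4, 105.4]), 88.49) 22.60400764127121
lid (array([ 633. , -400.3]), array([61.4, 54.1]), 46.21)
beak (array([491.2, 325.7]), array([101.3, 106.8]), 8.64) 90.5683295605661
beak (array([493.8, 309.9]), array([66.1, 65.8]), 44.28)
```

```bash
python3 - <<'E'
from h import *
from scipy.spatial.transform import Rotation as Ro
s=sense(); i=camera_info("wrist"); T=i["world_to_cam"]; R=Ro.from_euler("xyz",s["tcp_rot"]).as_matrix()
c=-T[:3,:3].T@T[:3,3]; print("cam in tool",R.T@(c-s["eef_pos"]),"fwd",R.T@T[2,:3], "tool",R.round(3).tolist())
i=camera_info("top"); d=np.load("pics/top0.npy"); p=cv2.imread("pics/top0.png")
print("hub/tip plane190",plane(i,[[285,231],[241,229]],190)[:, :2])
# desired: camera looks at mid of stand (570,50,150) ; yaw -85deg, TCP z 480
yaw=np.radians(-45); Rd=Ro.from_euler("xyz",[np.pi,0,yaw]).as_matrix()
off=Rd@(R.T@(c-s["eef_pos"])); fw=Rd@(R.T@T[2,:3])
z=480; cz=z+off[2]; look=np.array([560,40,150.]); t=(look[2]-cz)/fw[2]; tcp=look-fw*t-off; print("tcp",tcp)
dl=R.T@(np.array([tcp[0],tcp[1],z])-s["eef_pos"])/10; print("tool delta cm",dl.round(2),"turn",np.degrees(s["tcp_rot"][2]-yaw))
E
```

```text
cam in tool [ -0.23331784 -74.46748362  31.5337804 ] fwd [2.79177698e-04 2.94940526e-01 9.55515572e-01] tool [[0.269, 0.963, -0.0], [0.963, -0.269, -0.001], [-0.001, -0.0, -1.0]]
hub/tip plane190 [[593.66420877  20.48421687]
 [600.73321717 119.82784637]]
tcp [572.59122224  52.38458656 480.        ]
tool delta cm [-42.02  53.73  -7.54] turn 119.37193318876102
```

```bash
python3 -m creep '0 0 0 -7.5 10; 0 -10 13 -7.5 30; 0 -20 26 -7.5 60; 0 -30 38 -7.5 90; 0 -42 53.7 -7.5 119; 0 -42 53.7 -7.5 119; 0 -42 53.7 -7.5 119; 0 -42 53.7 -7.5 119; 0 -42 53.7 -7.5 119; 0 -42 53.7 -7.5 119; 0 -42 53.7 -7.5 119; 0 -42 53.7 -7.5 119; 0 -42 53.7 -7.5 119; 0 -42 53.7 -7.5 119; 0 -42 53.7 -7.5 119; 0 -42 53.7 -7.5 119; 0 -42 53.7 -7.5 119; 0 -42 53.7 -7.5 119; 0 -42 53.7 -7.5 119; 0 -42 53.7 -7.5 119' 40
cat > snap.py <<'E'
from h import *
import sys,pickle
n,c=sys.argv[1:3]
i=camera_info(c); p,d=grab_frame(c); cv2.imwrite(f"pics/{n}.png",p); pickle.dump((i,p,d),open(f"pics/{n}.pkl","wb"))
s=sense(); print(s["clock"],s["eef_pos"].round(1),s["tcp_rot"].round(4),s["contact_force"].round(2),s["opening"])
E
python3 snap.py w1 wrist
```

```text
clock: 2.15
eef_pos: [571.9, 53.6, 479.8]
tcp_rot: [3.141, -0.001, -0.777]
contact_force: [0.1, 0.8, -0.0]
opening: -0.001
2.2 [572.   53.5 479.8] [ 3.1409e+00 -6.0000e-04 -7.7760e-01] [-0.25  0.6   0.16] -0.003098638330179654
```

View pics/w1.png

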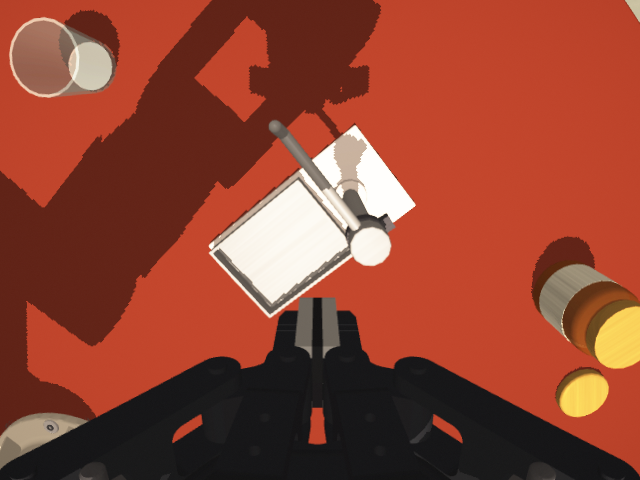

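Wrist view: hub disc centre (370,246), bar tip (275,127), white base corners (355,125), (414,205), (270,317) and (209,250). Next I measure the stand pose and bar angle.

```bash
python3 - <<'E'
from h import *
import pickle
i,p,d=pickle.load(open("pics/w1.pkl","rb"))
g=cv2.cvtColor(p,cv2.COLOR_BGR2HSV)
m=((g[...,1]<150)|(g[...,2]<0)).astype(np.uint8)  # not red
m[:, :200]=0; m[:,430:]=0; m[320:]=0;m[:115]=0
P,px=cloud(i,d,200,430,110,320)
def rect(Q):
    c,s,a=cv2.minAreaRect(Q[:,:2].astype(np.float32)); return np.round(c,1),np.round(s,1),round(a,2)
for lo,hi in((5,11),(5,34),(24,34),(173,188),(188,194),(194,202)):
    k=(P[:,2]>lo)&(P[:,2]<hi)&(np.hypot(P[:,0]-535,P[:,1]-40)<190)
    print(lo,hi,k.sum(),rect(P[k]),P[k].mean(0).round(1))
k=(P[:,2]>186)&(P[:,2]<194); Q=P[k]; Q=Q[np.hypot(Q[:,0]-593,Q[:,1]-20)<25]; (c,r)=cv2.minEnclosingCircle(Q[:,:2].astype(np.float32)); print("hub",c,r,Q[:,2].mean(),len(Q))
k=(P[:,2]>170)&(P[:,2]<188)&(np.hypot(P[:,0]-c[0],P[:,1]-c[1])>20);Q=P[k]
v=cv2.fitLine(Q[:,:2].astype(np.float32),cv2.DIST_HUBER,0,.01,.01).ravel(); print("bar",v,np.degrees(np.arctan2(v[1],v[0])),len(Q), np.cross(v[:2],np.array(c)-v[2:]))
k=(P[:,2]>170)&(np.hypot(P[:,0]-c[0],P[:,1]-c[1])>90);print("tip",P[k].mean(0),k.sum(),P[k].max(0))
print("plane corners z8",plane(i,[[355,125],[414.5,205],[270,317.5],[209,249]],8)[:,:2].round(1))
print("hub z190",plane(i,[[370,246]],190), "tip z197",plane(i,[[275,127]],197))
E
```

```text
5 11 11739 (array([537.5,  27.1]), array([110.5, 209.7]), 84.77) [545.9  32.1   8.8]
5 34 16294 (array([537.5,  27.1]), array([110.5, 209.7]), 84.77) [534.8  31.4  11.6]
24 34 1440 (array([518.5,  28.6]), array([100.9, 163.8]), 84.7) [497.6  32.1  28.6]
173 188 1747 (array([592. ,  62.8]), array([107.8,  27.2]), 89.37) [597.5  69.4 182.6]
188 194 1303 (array([592.,  66.]), array([114.5,  26.9]), 89.29) [592.3  28.4 189.4]
194 202 103 (array([602.8, 119.3]), array([5.8, 7.2]), 45.04) [602.8 119.3 195.5]
hub (591.6019897460938, 22.39949607849121) 13.866090774536133 189.173522958224 1309
bar [1.2247581e-01 9.9247152e-01 5.9824451e+02 7.9060623e+01] 82.96499 1377 -0.3471084485980356
tip [602.77052669 117.06104697 191.8698214 ] 235 [606.15239018 123.10539306 197.32115736]
plane corners z8 [[646.1  71.3]
 [634.9 -35.9]
 [424.  -19.5]
 [436.8  87.8]]
hub z190 [[591.98897696  22.74845783 190.        ]] tip z197 [[602.6781965  118.71832773 197.        ]]<stdin>:15: DeprecationWarning: Arrays of 2-dimensional vectors are deprecated. Use arrays of 3-dimensional vectors instead. (deprecated in NumPy 2.0)
```

```bash
cat >> h.py <<'E'
from scipy.spatial.transform import Rotation as Ro
def delta(pos,yawdeg,s=None):
    s=s or sense(); R=Ro.from_euler("xyz",s["tcp_rot"]).as_matrix()
    d=R.T@(np.array(pos,float)-s["eef_pos"])/10
    t=(np.degrees(s["tcp_rot"][2])-yawdeg+180)%360-180
    return np.r_[d,t].round(2)
HUB=np.array([591.7,22.5])
def arc(th,off,r=68):
    t=np.radians(th); u=np.array([np.cos(t),np.sin(t)]); n=np.array([-u[1],u[0]]); return HUB+r*u-off*n
E
python3 -c "
from h import *
p=arc(83,40); print(p,delta([*p,480],-97),delta([*p,339.5],-97))"
```

```text
[639.68896142  85.11836458] [ 2.600e+00 -7.010e+00 -3.000e-02  5.245e+01] [ 2.6  -7.02 14.02 52.45]
```

```bash
python3 -m creep '0 1 -3 0 10; 0 2.6 -7 0 20; 0 2.6 -7 0 30; 0 2.6 -7 0 40; 0 2.6 -7 0 52.4; 0 2.6 -7 2 52.4; 0 2.6 -7 5 52.4; 0 2.6 -7 8 52.4; 0 2.6 -7 11 52.4; 0 2.6 -7 14 52.4; 0 2.6 -7 14 52.4; 0 2.6 -7 14 52.4; 0 2.6 -7 14 52.4'
python3 snap.py s1 side
python3 -c "
from h import *
for th,o in((83,25),(83,16),(93,16),(103,16),(113,15),(123,15),(133,15),(143,15)):
    p=arc(th,o); print(th,o,delta([*p,339.5],th-180))"
```

```text
clock: 3.5
eef_pos: [640.2, 85.3, 341.7]
tcp_rot: [-3.139, -0.0, -1.692]
contact_force: [0.0, -0.0, 0.7]
opening: 0.005
3.55 [640.3  85.2 341.8] [-3.1386e+00 -2.0000e-04 -1.6919e+00] [ 0.12 -0.91  0.12] -0.0018391350680100804
83 25 [0.01 1.56 0.23 0.06]
83 16 [0.01 2.46 0.22 0.06]
93 16 [-0.16  3.66  0.22 -9.94]
103 16 [ -0.13   4.88   0.22 -19.94]
113 15 [  0.17   6.16   0.21 -29.94]
123 15 [  0.64   7.28   0.21 -39.94]
133 15 [  1.29   8.3    0.21 -49.94]
143 15 [  2.11   9.2    0.2  -59.94]
```

View pics/s1.png

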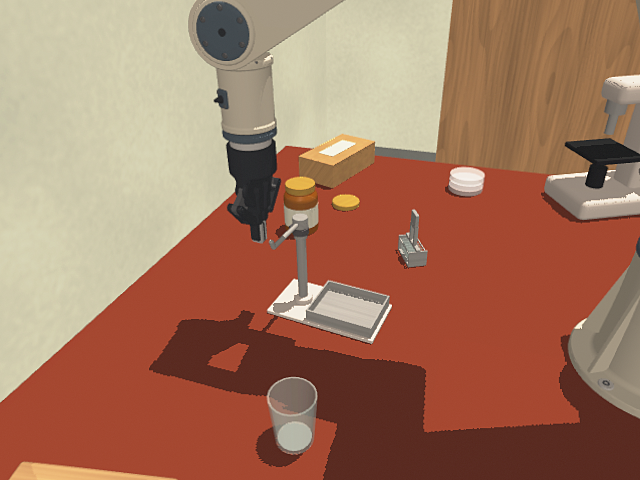

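The side view shows the shut fingers (260,235) on the far side of the bar, at bar height. Approaching slowly until contact.

```bash
python3 -m creep '0 0 0.6 0.2 0; 0 0 1.2 0.2 0; 0 0 1.6 0.2 0; 0 0 1.9 0.2 0; 0 0 2.1 0.2 0; 0 0 2.3 0.2 0; 0 0 2.4 0.2 0'
```

```text
clock: 4.25
eef_pos: [616.3, 88.2, 339.7]
tcp_rot: [-3.139, -0.0, -1.692]
contact_force: [0.3, 0.3, -0.1]
opening: 0.0
```

```bash
python3 -m creep '0 0 0.2 0 0; 0 0 0.4 0 0; 0 0 0.5 0 0'; python3 -c "
from h import *
for th,o in((93,15),(103,15),(113,15),(123,15),(133,15),(143,15),(153,15)):
    p=arc(th,o); print(th,o,delta([*p,339.5],th-180))"
```

```text
clock: 4.55
eef_pos: [611.6, 88.7, 339.8]
tcp_rot: [-3.137, -0.0, -1.692]
contact_force: [3.6, -0.6, -1.0]
opening: 0.002
93 15 [-0.14  0.87  0.03 -9.94]
103 15 [ -0.09   2.08   0.02 -19.94]
113 15 [ 1.700e-01  3.260e+00  2.000e-02 -2.994e+01]
123 15 [ 6.400e-01  4.390e+00  1.000e-02 -3.994e+01]
133 15 [ 1.290e+00  5.410e+00  1.000e-02 -4.994e+01]
143 15 [ 2.110e+00  6.300e+00  1.000e-02 -5.994e+01]
153 15 [  3.07   7.04   0.   -69.94]
```

```bash
python3 -m creep '0 -0.1 0.4 0 -5; 0 -0.14 0.87 0 -10; 0 -0.13 1.5 0 -15; 0 -0.09 2.08 0 -20; 0 0 2.7 0 -25; 0 0.17 3.26 0 -30; 0 0.4 3.85 0 -35; 0 0.64 4.39 0 -40; 0 0.95 4.9 0 -45; 0 1.29 5.41 0 -50; 0 1.7 5.9 0 -55; 0 2.11 6.3 0 -60; 0 2.11 6.3 0 -60'; python3 -c "
from h import *
for th,o in((148,15),(153,15),(158,15),(163,15)):
    p=arc(th,o); print(th,o,delta([*p,339.5],th-180))"
python3 snap.py t1 top
```

```text
clock: 5.85
eef_pos: [546.0, 75.3, 339.7]
tcp_rot: [-3.14, -0.003, -0.644]
contact_force: [1.0, -0.2, 0.1]
opening: -0.001
148 15 [-0.08  0.57  0.02 -4.88]
153 15 [-0.13  1.18  0.01 -9.88]
158 15 [-1.300e-01  1.780e+00  1.000e-02 -1.488e+01]
163 15 [-8.000e-02  2.390e+00  1.000e-02 -1.988e+01]
5.9 [546.3  75.4 339.7] [-3.1397 -0.0036 -0.6466] [-1.11  0.07 -0.33] -0.0004138699161481681
```

```bash
python3 - <<'E'
import cv2
p=cv2.imread("pics/t1.png")[180:330,190:390]; cv2.imwrite("pics/t1c.png",cv2.resize(p,None,fx=4,fy=4,interpolation=cv2.INTER_CUBIC))
E
```

```text
(no output)
```

View pics/t1c.png

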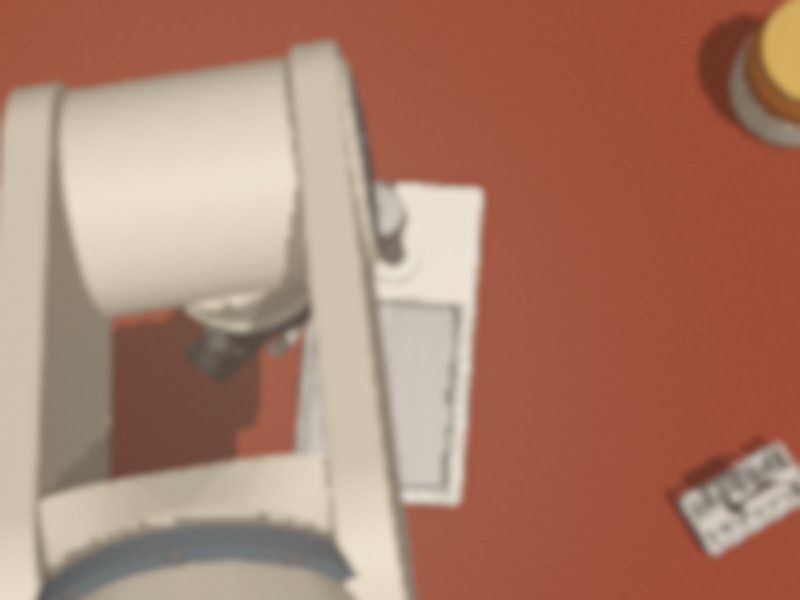

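The arm hides the bar in the top view; checking the side view.

```bash
python3 snap.py s2 side; python3 - <<'E'
import cv2
p=cv2.imread("pics/s2.png")[160:340,220:420]; cv2.imwrite("pics/s2c.png",cv2.resize(p,None,fx=3.3,fy=3.3,interpolation=cv2.INTER_CUBIC))
E
```

```text
5.95 [546.5  75.4 339.6] [-3.1397 -0.0037 -0.6473] [ 0.97  0.67 -0.09] -0.004739712771766246
```

View pics/s2c.png

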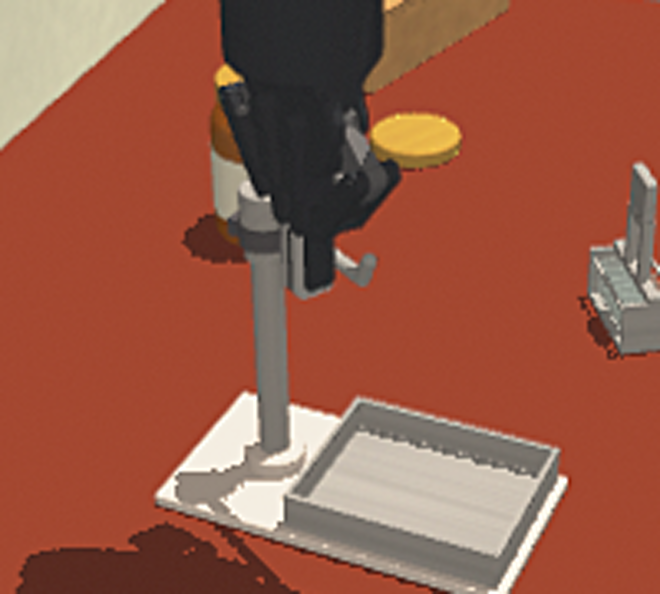

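The bar lies just ahead of the fingers. Continuing slowly.

```bash
python3 -m creep '0 -0.05 0.3 0 -2.5; 0 -0.08 0.57 0 -5; 0 -0.11 0.9 0 -7.5; 0 -0.13 1.18 0 -10; 0 -0.13 1.5 0 -12.5; 0 -0.13 1.78 0 -15'; python3 -c "
from h import *
for th in range(158,180,2):
    p=arc(th,15); print(th,delta([*p,339.5],th-180))"
```

```text
clock: 6.55
eef_pos: [534.8, 62.3, 339.6]
tcp_rot: [-3.14, -0.004, -0.386]
contact_force: [-1.3, 3.0, 0.4]
opening: -0.001
158 [-0.03  0.06  0.01 -0.13]
160 [-0.08  0.3   0.01 -2.13]
162 [-0.12  0.54  0.01 -4.13]
164 [-0.15  0.78  0.01 -6.13]
166 [-0.17  1.02  0.01 -8.13]
168 [-1.900e-01  1.260e+00  1.000e-02 -1.013e+01]
170 [-1.900e-01  1.500e+00  1.000e-02 -1.213e+01]
172 [-1.900e-01  1.750e+00  1.000e-02 -1.413e+01]
174 [-1.800e-01  1.990e+00  1.000e-02 -1.613e+01]
176 [-1.600e-01  2.230e+00  1.000e-02 -1.813e+01]
178 [-1.300e-01  2.470e+00  1.000e-02 -2.013e+01]
```

```bash
python3 -m creep '0 -0.06 0.18 0 -1; 0 -0.08 0.3 0 -2; 0 -0.1 0.42 0 -3; 0 -0.12 0.54 0 -4'; python3 -m creep '0 -0.02 0.12 0 -1; 0 -0.03 0.24 0 -2'; python3 -m creep '0 -0.02 0.12 0 -1; 0 -0.03 0.24 0 -2'
```

```text
clock: 6.95
eef_pos: [531.8, 57.7, 339.6]
tcp_rot: [-3.14, -0.004, -0.316]
contact_force: [1.0, 2.9, 0.3]
opening: 0.003
clock: 7.15
eef_pos: [530.6, 55.5, 339.6]
tcp_rot: [-3.141, -0.004, -0.28]
contact_force: [1.1, 1.9, 1.1]
opening: -0.001
clock: 7.35
eef_pos: [529.5, 53.2, 339.5]
tcp_rot: [-3.141, -0.003, -0.243]
contact_force: [-0.8, 2.1, 0.9]
opening: 0.001
```

```bash
python3 -m creep '0 -0.02 0.12 0 -1; 0 -0.02 0.18 0 -1.5';  python3 -m creep '0 -0.02 0.12 0 -1; 0 -0.02 0.18 0 -1.5'; python3 -c "
from h import *
for th in range(166,180,2):
    p=arc(th,15); print(th,delta([*p,339.5],th-180))"
```

```text
clock: 7.55
eef_pos: [528.7, 51.4, 339.5]
tcp_rot: [-3.141, -0.003, -0.216]
contact_force: [-0.3, 2.7, 1.9]
opening: -0.001
clock: 7.75
eef_pos: [528.0, 49.5, 339.5]
tcp_rot: [-3.141, -0.003, -0.189]
contact_force: [-1.6, 2.7, 0.8]
opening: -0.0
166 [ 0.06 -0.41 -0.    3.18]
168 [-0.01 -0.18 -0.    1.18]
170 [-0.06  0.06 -0.   -0.82]
172 [-0.1   0.3  -0.   -2.82]
174 [-0.14  0.54 -0.   -4.82]
176 [-0.17  0.78 -0.   -6.82]
178 [-0.19  1.02 -0.   -8.82]
```

```bash
for k in 1 2 3; do :; done; python3 -m creep '0 -0.02 0.1 0 -0.8; 0 -0.02 0.1 0 -0.8' | sed -n '2p;4p';  python3 -m creep '0 -0.01 0.1 0 -0.8; 0 -0.01 0.1 0 -0.8'| sed -n '2p;4p'; python3 -m creep '0 -0.01 0.1 0 -0.8; 0 -0.01 0.1 0 -0.8'| sed -n '2p;4p'
```

```text
eef_pos: [527.6, 48.8, 339.5]
contact_force: [-0.6, 5.1, 0.9]
eef_pos: [527.4, 48.3, 339.6]
contact_force: [-0.3, 7.0, 0.6]
eef_pos: [527.2, 47.8, 339.6]
contact_force: [-0.6, 7.3, 1.1]
```

```bash
for k in 1; do python3 -m creep '0 -0.01 0.1 0 -0.8; 0 -0.02 0.16 0 -1.2; 0 -0.02 0.2 0 -1.5' | sed -n '1,4p'; done;  python3 -m creep '0 -0.01 0.1 0 -0.8; 0 -0.02 0.16 0 -1.2; 0 -0.02 0.2 0 -1.5'| sed -n '1,4p'; python3 -c "
from h import *
for th in range(172,180,2):
    p=arc(th,15); print(th,delta([*p,339.5],th-180))"
```

```text
clock: 8.65
eef_pos: [526.6, 46.4, 339.5]
tcp_rot: [-3.136, -0.003, -0.118]
contact_force: [-0.4, 7.4, 0.5]
clock: 8.95
eef_pos: [526.1, 45.0, 339.6]
tcp_rot: [-3.135, -0.003, -0.092]
contact_force: [-1.1, 7.4, 1.1]
172 [ 0.01 -0.19  0.01  2.75]
174 [-0.05  0.05  0.01  0.75]
176 [-0.1   0.29  0.   -1.25]
178 [-0.14  0.52  0.   -3.25]
```

```bash
python3 -m creep '0 -0.01 0.1 0 -0.3; 0 -0.03 0.16 0 -0.6; 0 -0.03 0.2 0 -0.9' | sed -n '2,4p'; python3 -m creep '0 -0.02 0.1 0 -0.3; 0 -0.03 0.15 0 -0.5' | sed -n '2,4p'; python3 -m creep '0 -0.02 0.1 0 -0.3; 0 -0.03 0.12 0 -0.5' | sed -n '2,4p'
```

```text
eef_pos: [525.7, 43.5, 339.6]
tcp_rot: [-3.133, -0.003, -0.076]
contact_force: [-0.4, 7.9, 1.1]
eef_pos: [525.3, 42.5, 339.6]
tcp_rot: [-3.132, -0.003, -0.066]
contact_force: [-0.4, 7.3, 0.4]
eef_pos: [525.1, 41.8, 339.7]
tcp_rot: [-3.131, -0.004, -0.057]
contact_force: [0.5, 6.4, 0.5]
```

```bash
for k in a; do python3 -m creep '0 -0.02 0.1 0 -0.3; 0 -0.02 0.1 0 -0.3' | sed -n '2,4p'; done; python3 -m creep '0 -0.02 0.1 0 0; 0 -0.02 0.1 0 0' | sed -n '2,4p'; python3 -m creep '0 -0.02 0.1 0 0; 0 -0.02 0.1 0 0' | sed -n '2,4p'; python3 -m creep '0 -0.02 0.1 0 0; 0 -0.02 0.1 0 0' | sed -n '2,4p'
```

```text
eef_pos: [524.9, 41.3, 339.7]
tcp_rot: [-3.129, -0.004, -0.052]
contact_force: [0.1, 6.8, 0.1]
eef_pos: [524.8, 40.8, 339.7]
tcp_rot: [-3.128, -0.004, -0.051]
contact_force: [-0.4, 7.3, 0.1]
eef_pos: [524.7, 40.3, 339.8]
tcp_rot: [-3.127, -0.005, -0.051]
contact_force: [-0.1, 6.6, 0.5]
eef_pos: [524.5, 39.8, 339.8]
tcp_rot: [-3.125, -0.005, -0.051]
contact_force: [0.5, 7.0, 0.3]
```

```bash
for k in a; do python3 -m creep '0 -0.02 0.12 0 0; 0 -0.02 0.12 0 0' | sed -n '2,4p'; done; python3 -m creep '0 -0.02 0.12 0 0; 0 -0.02 0.12 0 0' | sed -n '2,4p'; python3 -m creep '0 -0.02 0.12 0 0; 0 -0.02 0.12 0 0' | sed -n '2,4p'; python3 -m creep '0 -0.02 0.12 0 0; 0 -0.02 0.12 0 0' | sed -n '2,4p'
```

```text
eef_pos: [524.4, 39.1, 339.7]
tcp_rot: [-3.124, -0.006, -0.051]
contact_force: [0.8, 8.2, 0.1]
eef_pos: [524.2, 38.4, 339.8]
tcp_rot: [-3.122, -0.006, -0.05]
contact_force: [0.5, 7.0, -0.1]
eef_pos: [524.1, 37.7, 339.8]
tcp_rot: [-3.121, -0.006, -0.05]
contact_force: [0.8, 7.1, -0.4]
eef_pos: [523.9, 37.0, 339.8]
tcp_rot: [-3.12, -0.007, -0.05]
contact_force: [-0.2, 8.2, -0.5]
```

```bash
for k in a; do python3 -m creep '0 0 0.12 0 0; 0 0 0.12 0 0' | sed -n '2,4p'; done; python3 -m creep '0 0 0.12 0 0; 0 0 0.12 0 0' | sed -n '2,4p'; python3 -m creep '0 0 0.12 0 0; 0 0 0.12 0 0' | sed -n '2,4p'
```

```text
eef_pos: [523.9, 36.3, 339.8]
tcp_rot: [-3.118, -0.007, -0.05]
contact_force: [-0.5, 8.0, 0.4]
eef_pos: [523.9, 35.8, 339.8]
tcp_rot: [-3.116, -0.007, -0.05]
contact_force: [-0.7, 9.0, 0.6]
eef_pos: [523.9, 35.4, 339.8]
tcp_rot: [-3.114, -0.007, -0.05]
contact_force: [0.4, 11.1, 1.1]
```

Force now rises above the stiff level, so this looks like the stop. Building up to about 15 N.

```bash
python3 -m creep '0 0 0.12 0 0; 0 0 0.12 0 0' | sed -n '2,4p'; python3 -m creep '0 0 0.12 0 0; 0 0 0.12 0 0' | sed -n '2,4p'
```

```text
eef_pos: [523.8, 35.0, 339.8]
tcp_rot: [-3.112, -0.007, -0.05]
contact_force: [-1.1, 10.9, 0.9]
eef_pos: [523.8, 34.7, 339.8]
tcp_rot: [-3.11, -0.007, -0.05]
contact_force: [-0.3, 11.2, 0.9]
```

```bash
python3 -m creep '0 0 0.14 0 0; 0 0 0.17 0 0; 0 0 0.17 0 0' | sed -n '2,4p'
```

```text
eef_pos: [523.8, 34.0, 339.8]
tcp_rot: [-3.107, -0.007, -0.05]
contact_force: [-0.2, 12.8, 0.6]
```

```bash
python3 -m creep '0 0 0.16 0 0; 0 0 0.2 0 0; 0 0 0.2 0 0' | sed -n '2,4p'
```

```text
eef_pos: [523.7, 33.3, 339.8]
tcp_rot: [-3.104, -0.007, -0.05]
contact_force: [-0.2, 13.7, 0.7]
```

```bash
python3 -m creep '0 0 0.18 0 0; 0 0 0.22 0 0; 0 0 0.22 0 0' | sed -n '2,4p'; python3 -m creep '0 0 0.18 0 0; 0 0 0.22 0 0; 0 0 0.22 0 0; 0 0 0.22 0 0; 0 0 0.22 0 0' | sed -n '2,4p'
```

```text
eef_pos: [523.7, 32.6, 339.9]
tcp_rot: [-3.1, -0.007, -0.05]
contact_force: [-0.3, 15.5, 1.2]
eef_pos: [523.6, 31.9, 339.9]
tcp_rot: [-3.096, -0.007, -0.051]
contact_force: [-0.4, 16.1, 1.0]
```

Pressed at about 15–16 N for roughly 0.8 s while the contact point stayed put. Backing off now.

```bash
python3 -m creep '0 0 -0.2 0 0; 0 0 -0.8 0 0; 0 0 -1.8 0 0; 0 0 -3.5 0 0; 0 0 -5.5 0 0; 0 0 -7 0 0; 0 0 -7 0 0;0 0 -7 0 0'; python3 -m creep '0 0 -0.3 -3 0; 0 0 -0.6 -6 0; 0 0 -0.9 -10 0; 0 0 -0.9 -14 0; 0 0 -0.9 -14 0;0 0 -0.9 -14 0'; python3 snap.py w2 wrist;python3 snap.py s3 side
```

```text
clock: 14.45
eef_pos: [527.1, 102.0, 342.9]
tcp_rot: [-3.097, -0.007, -0.049]
contact_force: [-0.8, -0.4, 0.0]
opening: 0.006
clock: 15.05
eef_pos: [526.2, 104.2, 483.9]
tcp_rot: [-3.097, -0.009, -0.05]
contact_force: [-0.6, -0.3, -0.1]
opening: 0.001
15.1 [525.9 104.2 482.7] [-3.0971 -0.0068 -0.05  ] [-0.64  0.5   0.09] -0.0010176813812679123
15.15 [525.8 104.3 482. ] [-3.0973 -0.0054 -0.0499] [-0.41  0.33 -0.16] -0.0018573669676237438
```

View pics/w2.png

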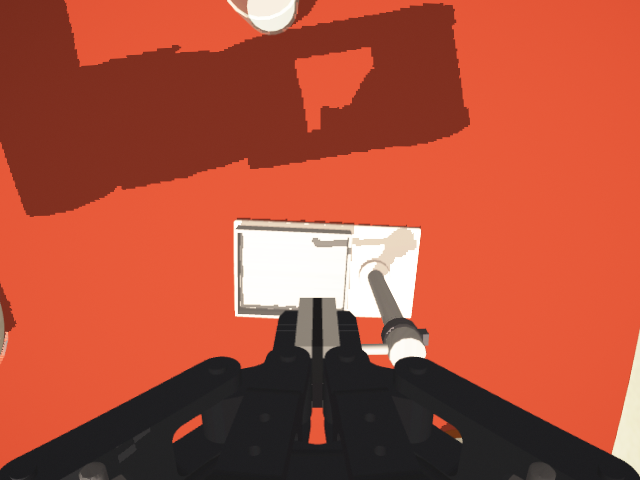

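View pics/s3.png

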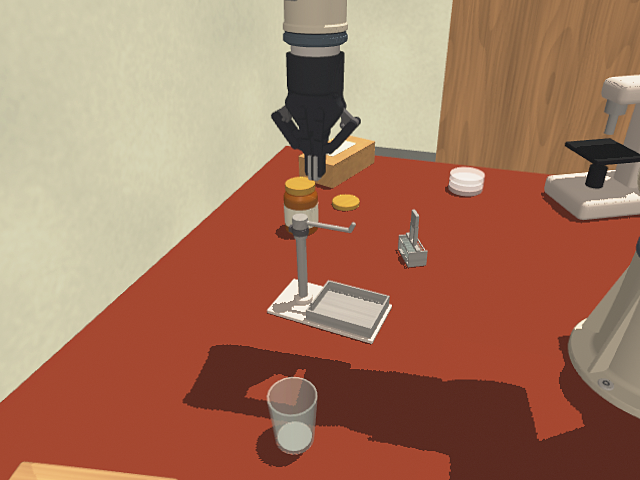

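The hook now lies over the tray (side: hub (300,220), tip (352,228)). Moving on with a look at the hook and then at the rack. The tool kept a lean of about 2.5° from the pushing, which I allow for.

```bash
cat >> h.py <<'E'
def Rat(yawdeg,s=None):
    "orientation reached by turning about the present tool z until heading of tool x = yawdeg"
    s=s or sense(); R=Ro.from_euler("xyz",s["tcp_rot"]).as_matrix()
    t=0
    for _ in range(5):
        Q=R@Ro.from_euler("z",t,degrees=True).as_matrix(); t-= (yawdeg-np.degrees(np.arctan2(Q[1,0],Q[0,0]))+180)%360-180
    return R,R@Ro.from_euler("z",t,degrees=True).as_matrix(),(t+180)%360-180
def togo(P,yawdeg,ahead=155,s=None):
    "rows (cm, deg) bringing the point `ahead` mm along the tool z to P"
    s=s or sense(); R,Q,t=Rat(yawdeg,s); tcp=np.array(P,float)-Q[:,2]*ahead
    return np.r_[R.T@(tcp-s["eef_pos"])/10,t].round(2)
def tolook(P,yawdeg,z,s=None):
    s=s or sense(); R,Q,t=Rat(yawdeg,s); off=Q@[-.23,-74.5,31.5]; f=Q@[0,.295,.9555]
    k=(P[2]-z-off[2])/f[2]; tcp=np.array(P,float)-f*k-off; return np.r_[R.T@(tcp-s["eef_pos"])/10,t].round(2),tcp.round(1)
E
python3 -c "
from h import *
print(tolook([530,25,150],-61,480)); print(tolook([425,-201,60],-61,400))"
```

```text
(array([ 2.14,  8.46, -0.16, 58.18]), array([543. ,  18.8, 480. ]))
(array([-7.01, 31.76,  6.76, 58.18]), array([ 440.6, -206.1,  400. ]))
```

```bash
python3 -m creep '60 0.5 2 0 8; 60 1 4 0 16; 60 1.5 6 0 24; 60 2.1 8.5 0 32; 60 2.1 8.5 0 40; 60 2.1 8.5 0 48; 60 2.1 8.5 0 56; 60 2.1 8.5 0 58.2; 60 2.1 8.5 0 58.2; 60 2.1 8.5 0 58.2' 30; python3 snap.py w3 wrist
python3 -c "
from h import *
print(tolook([425,-201,60],-61,400))"
```

```text
clock: 16.15
eef_pos: [542.4, 18.4, 477.2]
tcp_rot: [-3.115, 0.036, -1.064]
contact_force: [-0.5, -0.6, -0.7]
opening: 0.597
16.2 [542.4  18.4 477.4] [-3.1151  0.0354 -1.0638] [-0.56 -0.63  0.19] 0.5997289427342984
(array([14.97, 19.94,  6.69,  0.05]), array([ 441.2, -206.1,  400. ]))
```

View pics/w3.png

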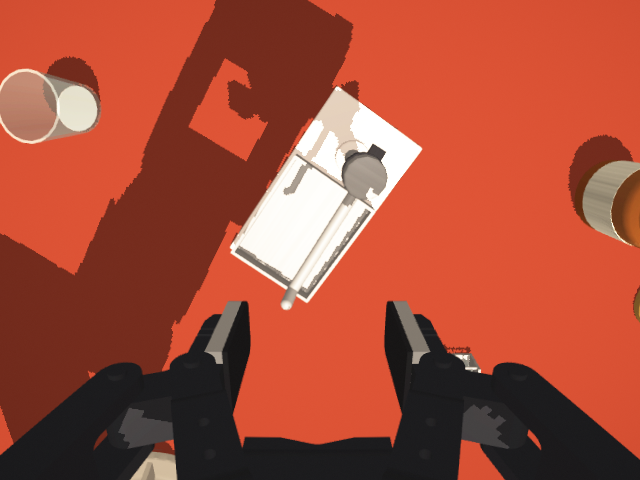

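The hook is clear in view, with its hub at (365,174) and tip at (288,303). Measuring its angle.

```bash
cat > hk.py <<'E'
from h import *
import pickle,sys
i,p,d=pickle.load(open(sys.argv[1],"rb"))
P,px=cloud(i,d,200,450,80,int(sys.argv[2]) if len(sys.argv)>2 else 315)
k=(P[:,2]>186)&(P[:,2]<196)&(np.hypot(P[:,0]-592,P[:,1]-22)<22); Q=P[k]; c,r=cv2.minEnclosingCircle(Q[:,:2].astype(np.float32)); print("hub",c,r,Q[:,2].mean(),len(Q))
k=(P[:,2]>170)&(P[:,2]<190)&(np.hypot(P[:,0]-c[0],P[:,1]-c[1])>20)&(np.hypot(P[:,0]-c[0],P[:,1]-c[1])<86);Q=P[k]
v=cv2.fitLine(Q[:,:2].astype(np.float32),cv2.DIST_HUBER,0,.01,.01).ravel(); print("bar",v,np.degrees(np.arctan2(v[1],v[0])),len(Q),"top z",np.percentile(Q[:,2],[50,95]))
k=(P[:,2]>191)&(np.hypot(P[:,0]-c[0],P[:,1]-c[1])>85)&(np.hypot(P[:,0]-c[0],P[:,1]-c[1])<115); t=P[k].mean(0); print("tip",t,k.sum(),np.degrees(np.arctan2(t[1]-c[1],t[0]-c[0])))
k=(P[:,2]>5)&(P[:,2]<11)&(np.hypot(P[:,0]-537,P[:,1]-27)<190); print(cv2.minAreaRect(P[k][:,:2].astype(np.float32)))
E
python3 hk.py pics/w3.pkl
```

```text
hub (591.6266479492188, 22.15235137939453) 13.91426944732666 189.1782899994145 1526
bar [ 9.9930531e-01 -3.7267387e-02  5.3968054e+02  2.4485312e+01] -2.1357584 1130 top z [182.63392874 184.04017041]
tip [495.4953604   25.81381429 194.38660232] 124 177.81876411958874
((537.609375, 26.887039184570312), (110.31878662109375, 209.4727783203125), 84.79708099365234)
```

```bash
python3 -m creep '60 3 4 1 0; 60 6 8 2 0; 60 10 13 4 0; 60 15 20 6.7 0; 60 15 20 6.7 0; 60 15 20 6.7 0; 60 15 20 6.7 0; 60 15 20 6.7 0'; python3 snap.py w4 wrist
```

```text
clock: 17.0
eef_pos: [441.2, -206.3, 400.2]
tcp_rot: [-3.114, 0.035, -1.064]
contact_force: [0.3, -0.3, 0.0]
opening: 0.599
17.05 [ 441.5 -205.9  400.4] [-3.1141  0.035  -1.0628] [ 0.47  0.22 -0.84] 0.5982779180446327
```

View pics/w4.png

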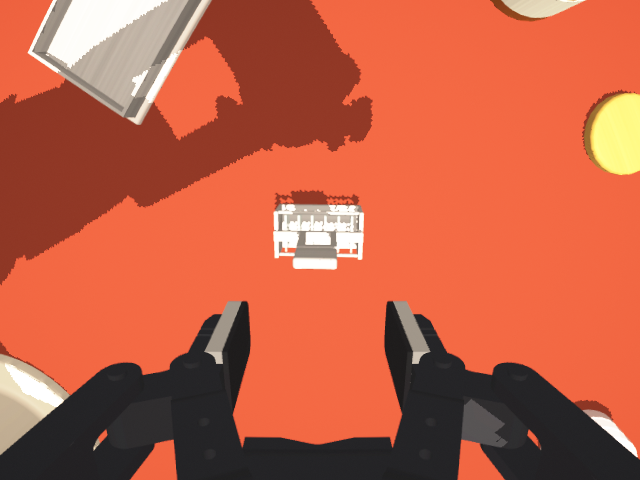

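The hook is at 177.85°, 3.1° off the stand's axis, which is within the 3.5° allowed. The rack is upright below, its tab top near (315,263).

```bash
python3 - <<'E'
from h import *
import pickle
i,p,d=pickle.load(open("pics/w4.pkl","rb"))
P,px=cloud(i,d,255,385,190,285)
for lo,hi in((34,46),(100,120),(104,120)):
    k=(P[:,2]>lo)&(P[:,2]<hi); Q=P[k]; print(lo,cv2.minAreaRect(Q[:,:2].astype(np.float32)),Q[:,2].mean(),Q[:,2].max(),len(Q))
for z in(94,102):
  print(togo([425,-200.7,z],-61.4), togo([425,-200.7,z+60],-61.4))
E
```

```text
34 ((424.6139831542969, -202.2027587890625), (40.31000518798828, 74.33529663085938), 28.663188934326172) 38.284781479877545 45.89132744756898 1139
100 ((425.1351013183594, -202.0867919921875), (8.539896011352539, 29.794658660888672), 26.82993507385254) 107.84598211174962 111.54953872076021 637
104 ((425.1351013183594, -202.0867919921875), (8.539896011352539, 29.794658660888672), 26.82993507385254) 108.60484917563178 111.54953872076021 565
[-0.18  2.03 15.12  0.5 ] [-0.39  1.87  9.13  0.5 ]
[-0.21  2.01 14.32  0.5 ] [-0.42  1.84  8.33  0.5 ]
```

```bash
python3 -c "
from h import *
print(togo([424.8,-202.1,97],-61.4), togo([424.8,-202.1,147],-61.4))"
```

```text
[-0.08  2.11 14.82  0.5 ] [-0.25  1.97  9.82  0.5 ]
```

```bash
python3 -m creep '60 -0.1 1 2 0.5; 60 -0.25 1.97 5 0.5; 60 -0.25 1.97 8 0.5; 60 -0.25 1.97 9.8 0.5; 60 -0.25 1.97 9.8 0.5; 60 -0.25 1.97 9.8 0.5'; python3 -c "
from h import *
print(togo([424.8,-202.1,97],-61.4))"; python3 snap.py w5 wrist
```

```text
clock: 17.65
eef_pos: [424.6, -208.2, 302.7]
tcp_rot: [-3.114, 0.035, -1.07]
contact_force: [-0.1, 0.3, 0.6]
opening: 0.602
[0.19 0.25 5.08 0.11]
17.7 [ 424.7 -208.5  303.2] [-3.1134  0.034  -1.0701] [-0.17  0.03  0.89] 0.5962049058351868
```

View pics/w5.png

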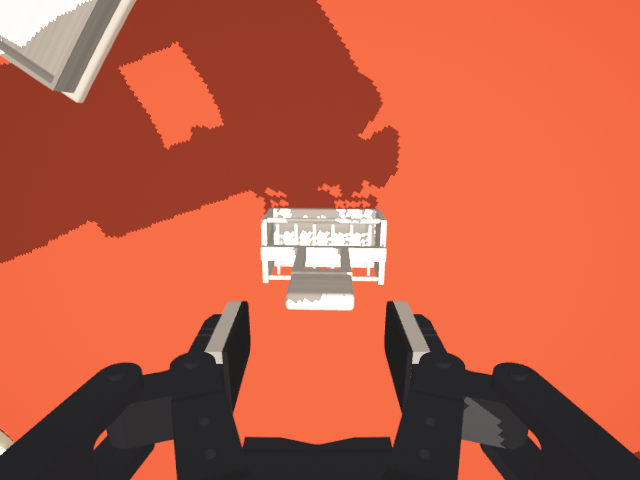

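Tab centre (320,300) lies between the jaws, whose middle is at about 317. Descending and closing.

```bash
python3 -m creep '60 0.1 0.1 1.5 0; 60 0.19 0.25 3 0; 60 0.19 0.25 4.5 0; 60 0.19 0.25 5.1 0; 60 0.19 0.25 5.1 0; 60 0.19 0.25 5.1 0'; python3 snap.py w6 wrist;  python3 -c "
from h import *
print(togo([424.8,-202.1,97],-61.4))"
```

```text
clock: 18.3
eef_pos: [424.4, -209.3, 253.0]
tcp_rot: [-3.113, 0.033, -1.07]
contact_force: [0.3, -0.2, -0.2]
opening: 0.601
18.35 [ 424.4 -209.4  253.1] [-3.1126  0.0327 -1.07  ] [ 0.39  0.3  -0.08] 0.5994603962240354
[-0.11  0.07  0.12  0.1 ]
```

View pics/w6.png

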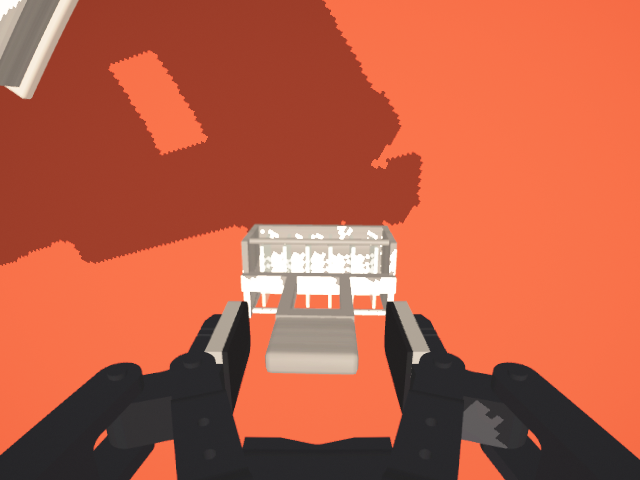

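Tab (312,345) sits centred between the pads. Closing.

```bash
python3 -m creep '50 -0.1 0.05 0.1 0; 42 -0.1 0.05 0.1 0; 38 -0.1 0.05 0.1 0; 35 -0.1 0.05 0.1 0; 30 -0.1 0.05 0.1 0; 25 -0.1 0.05 0.1 0; 20 -0.1 0.05 0.1 0; 20 -0.1 0.05 0.1 0' 40
```

```text
clock: 19.15
eef_pos: [423.8, -209.0, 252.7]
tcp_rot: [-3.112, 0.031, -1.07]
contact_force: [-1.8, 0.5, 7.6]
opening: 0.343
```

```bash
python3 -m creep '20 0 0 -0.5 0; 20 0 0 -1 0; 20 0 0 -2 0; 20 0 0 -4 0; 20 0 0 -6 0; 20 0 0 -6 0'; python3 snap.py s4 side; python3 snap.py w7 wrist
```

```text
clock: 19.75
eef_pos: [424.0, -212.0, 315.3]
tcp_rot: [-3.109, 0.028, -1.07]
contact_force: [0.0, 0.3, -2.0]
opening: 0.341
19.8 [ 423.5 -211.7  313.9] [-3.1103  0.029  -1.0698] [-0.54  1.14 -2.11] 0.3466789297862286
19.85 [ 423.1 -211.5  313. ] [-3.1113  0.0305 -1.0699] [-0.24  0.34 -2.75] 0.3387339540709366
```

```bash
python3 - <<'E'
import cv2,numpy as np
a=cv2.imread("pics/s4.png")[130:310,330:510]; a=cv2.resize(a,(400,400),interpolation=cv2.INTER_CUBIC)
b=cv2.resize(cv2.imread("pics/w7.png")[150:480,100:540],(400,300)); b=cv2.copyMakeBorder(b,0,100,0,0,0)
cv2.imwrite("pics/s4c.png",np.hstack([a,b]))
E
```

```text
(no output)
```

View pics/s4c.png

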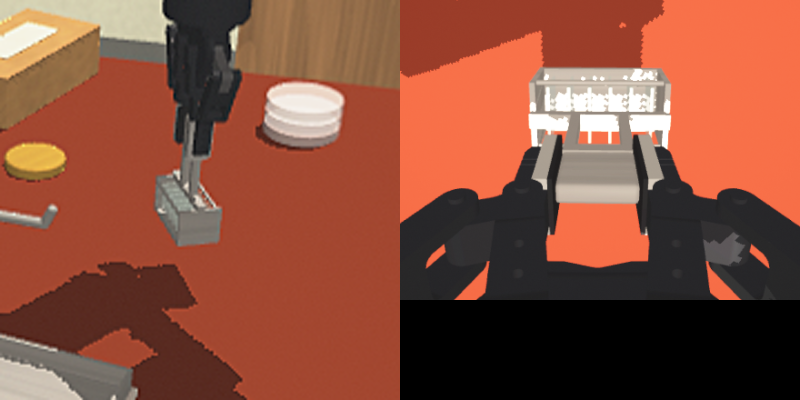

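```bash
python3 - <<'E'
from h import *
import pickle
Rc=Ro.from_euler("xyz",[-3.112,.031,-1.07]).as_matrix(); pc=np.array([423.8,-209.0,252.7])
tab=Rc.T@(np.array([424.8,-202.1,96])-pc); print("tab in tool at close",tab.round(1))
# rack axes in tool at close if it stayed upright
rz=Rc.T@[0,0,1]; print("rack z in tool if upright at close",rz.round(4), "aligned would be (0,?, -1)")
for f,pos,rot in(("w7",[423.1,-211.5,313.0],[-3.1113,.0305,-1.0699]),):
    i,p,d=pickle.load(open(f"pics/{f}.pkl","rb"))
    P,px=cloud(i,d,200,440,200,400)
    R=Ro.from_euler("xyz",rot).as_matrix(); t=(P-pos)@R
    print("tool z range tab");
    k=(abs(t[:,0])<14)&(t[:,2]>138)&(t[:,2]<146); Q=t[k]; print("tab top",Q.mean(0).round(1),Q.min(0).round(1),Q.max(0).round(1),len(Q))
    k=(abs(t[:,0])<45)&(t[:,2]>205)&(t[:,2]<222); Q=t[k]; print("rim",cv2.minAreaRect(Q[:,:2].astype(np.float32)),Q[:,2].mean(),len(Q))
    A=np.c_[Q[:,:2],np.ones(len(Q))]; print("rim plane slope tool",np.linalg.lstsq(A,Q[:,2],rcond=None)[0].round(3))
    Pw=P[k]; A=np.c_[Pw[:,:2],np.ones(len(Pw))]; print("rim plane world",np.linalg.lstsq(A,Pw[:,2],rcond=None)[0].round(3))
E
```

```text
tab in tool at close [ -0.7   0.5 156.9]
rack z in tool if upright at close [-0.031  -0.0296 -0.9991] aligned would be (0,?, -1)
tool z range tab
tab top [ -0.6  -2.  142.8] [-14.  -12.3 138. ] [ 14.   10.8 146. ] 2332
rim ((2.629657745361328, 0.4472827911376953), (38.65283203125, 74.308837890625), 89.77544403076172) 215.52635597344366 4715
rim plane slope tool [-1.00000e-02 -2.07000e-01  2.15022e+02]
rim plane world [-1.68000e-01 -6.90000e-02  1.55641e+02]
```

```bash
cat >> h.py <<'E'
E_T=np.array([0,1.1,177.]); BAR=177.85
def eyeto(r,ze,yaw=-92.15,s=None):
    s=s or sense(); t=np.radians(BAR); P=np.array([591.65+r*np.cos(t),22.3+r*np.sin(t),ze]); R,Q,a=Rat(yaw,s)
    return np.r_[R.T@(P-Q@E_T-s["eef_pos"])/10,a].round(2)
E
python3 -c "
from h import *
s=sense(); print(eyeto(150,206,s=s))"
```

```text
[-19.71 -12.88  -6.    30.84]
```

```bash
python3 -m creep '20 0 0 -2 0; 20 0 0 -4 0; 20 0 0 -7 0; 20 -1 -1 -7 1; 20 -3 -2 -7 3; 20 -5.5 -4 -7 6; 20 -8 -5.5 -7 10; 20 -11 -7 -7 14; 20 -13.5 -9 -7 18; 20 -16 -10.5 -6.5 22; 20 -18 -12 -6.3 26; 20 -19.2 -12.6 -6 29; 20 -19.7 -12.9 -6 30.8; 20 -19.7 -12.9 -6 30.8; 20 -19.7 -12.9 -6 30.8; 20 -19.7 -12.9 -6 30.8; 20 -19.7 -12.9 -6 30.8'; python3 snap.py w8 wrist; python3 snap.py s5 side;python3 -c "
from h import *
s=sense(); print(eyeto(150,205,s=s),eyeto(70,205,s=s))"
```

```text
clock: 21.55
eef_pos: [441.0, 20.2, 382.7]
tcp_rot: [-3.131, 0.042, -1.608]
contact_force: [1.1, -0.4, -1.8]
opening: 0.344
21.6 [441.   20.2 382.8] [-3.1313  0.0417 -1.608 ] [ 0.44  0.56 -1.49] 0.3437747012619311
21.65 [441.   20.2 382.8] [-3.1312  0.0417 -1.608 ] [-0.21 -0.6  -2.49] 0.3433228097315556
[-0.03  0.03  0.1   0.02] [-0.03 -7.97  0.18  0.02]
```

```bash
python3 - <<'E'
import cv2,numpy as np
a=cv2.imread("pics/s5.png")[130:340,250:460]; cv2.imwrite("pics/s5c.png",cv2.resize(a,(600,600),interpolation=cv2.INTER_CUBIC))
E
```

```text
(no output)
```

View pics/w8.png

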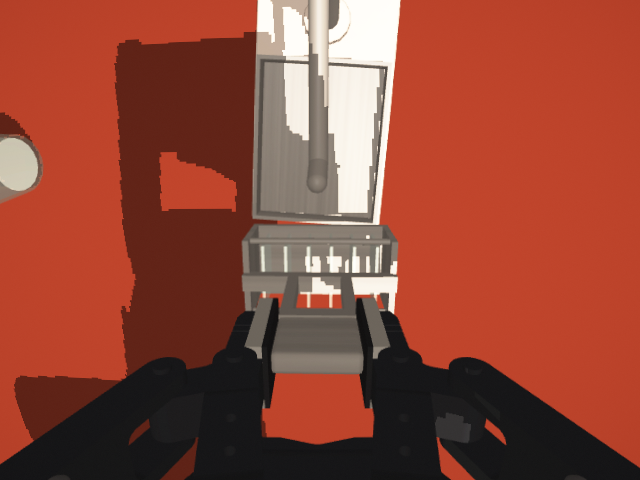

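View pics/s5c.png

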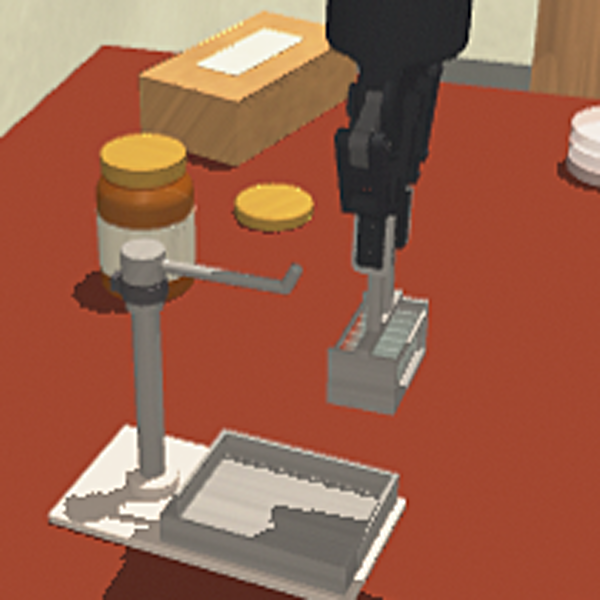

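The wrist view shows the bar tip (317,183) in line with the tab (317,350), the rack being aligned with the bar. Checking heights and offsets in numbers before sliding in.

```bash
python3 - <<'E'
from h import *
import pickle
i,p,d=pickle.load(open("pics/w8.pkl","rb"))
P,px=cloud(i,d,230,410,0,420)
t=np.radians(BAR);u=np.array([np.cos(t),np.sin(t)]);n=np.array([-u[1],u[0]])
r=(P[:,:2]-[591.65,22.3])@u; l=(P[:,:2]-[591.65,22.3])@n
def show(nm,k): print(nm,k.sum(),"r",r[k].min().round(1),r[k].max().round(1),"l",l[k].min().round(1),l[k].max().round(1),l[k].mean().round(1),"z",P[k][:,2].min().round(1),np.median(P[k][:,2]).round(1),P[k][:,2].max().round(1))
show("bar",(r>50)&(r<86)&(P[:,2]>150)&(abs(l)<20))
show("tip",(r>=88)&(r<112)&(P[:,2]>165)&(abs(l)<20))
show("tabtop",(r>135)&(r<170)&(P[:,2]>233)&(abs(l)<13))
k=(r>120)&(r<180)&(P[:,2]>160)&(P[:,2]<178)&(abs(l)<45); show("rim",k)
k=(r>140)&(r<158)&(P[:,2]>180)&(P[:,2]<233)&(abs(l)<20); show("strap",k)
E
```

```text
bar 1802 r 50.0 86.0 l -3.8 4.1 0.3 z 178.7 182.6 185.2
tip 741 r 88.0 101.8 l -3.9 4.0 0.2 z 178.5 191.8 197.6
tabtop 3049 r 135.4 159.6 l -13.0 12.9 -2.5 z 233.0 239.3 277.8
rim 4681 r 129.7 168.2 l -36.5 37.6 -0.9 z 160.0 167.6 178.0
strap 3766 r 140.0 157.7 l -14.2 16.9 1.7 z 180.0 218.4 233.0
```

Tip top is at 197.6 mm, eye top about 205, basket rim about 168 and bar underside 176, with lateral offset under 1 mm. Sliding in slowly.

```bash
python3 -m creep '20 0 -0.7 0.1 0; 20 0 -1.5 0.1 0; 20 0 -2.3 0.1 0; 20 0 -3.1 0.1 0; 20 0 -3.9 0.1 0; 20 0 -4.7 0.15 0; 20 0 -5.5 0.15 0; 20 0 -6.3 0.15 0; 20 0 -7.1 0.18 0; 20 0 -7.7 0.18 0; 20 0 -8 0.18 0; 20 0 -8 0.18 0; 20 0 -8 0.18 0'; python3 snap.py s6 side; python3 snap.py w9 wrist; python3 -c "
from h import *
s=sense(); print(eyeto(70,205,s=s),eyeto(70,186,s=s),eyeto(70,183,s=s))
import cv2
a=cv2.imread('pics/s6.png')[130:340,250:460]; cv2.imwrite('pics/s6c.png',cv2.resize(a,(600,600),interpolation=cv2.INTER_CUBIC))"
```

```text
clock: 22.95
eef_pos: [520.7, 17.3, 381.7]
tcp_rot: [-3.132, 0.042, -1.608]
contact_force: [-0.8, -1.0, -1.7]
opening: 0.343
23.0 [520.7  17.3 381.8] [-3.1315  0.0417 -1.6081] [ 0.13  0.03 -1.9 ] 0.34447006494502264
23.05 [520.7  17.3 381.8] [-3.1315  0.0417 -1.608 ] [-0.16  0.09 -2.05] 0.3380269047853642
[-0.03 -0.01 -0.    0.02] [0.05 0.01 1.9  0.02] [0.07 0.02 2.2  0.02]
```

View pics/s6c.png

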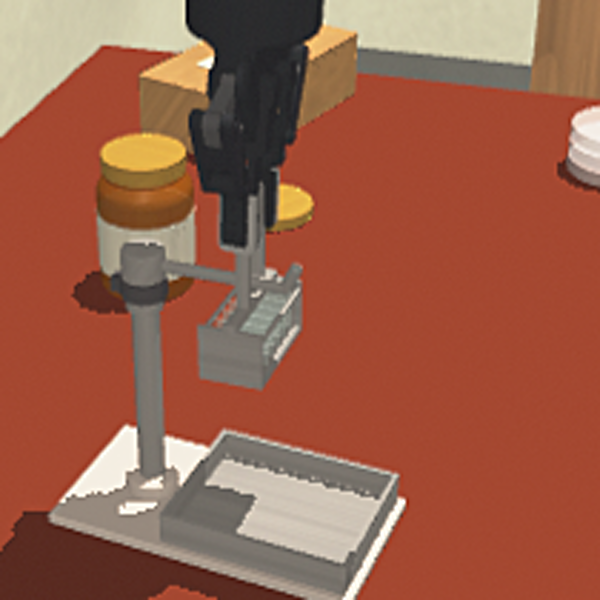

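View pics/w9.png

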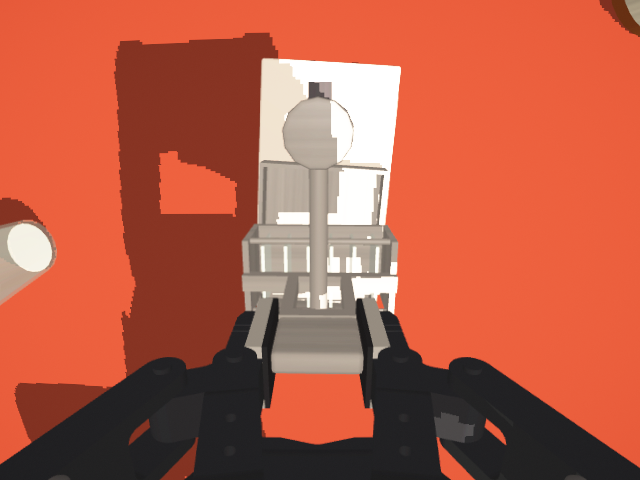

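The bar goes through the eye (wrist: bar at column 318 passing into the strap window) and the tip is on the near side. Lowering until the rack bears on the bar.

```bash
python3 -m creep '20 0 0 0.4 0; 20 0.02 0 0.8 0; 20 0.03 0 1.2 0; 20 0.04 0.01 1.5 0; 20 0.05 0.01 1.7 0; 20 0.05 0.01 1.8 0; 20 0.05 0.01 1.8 0';  python3 -m creep '20 0 0 0.1 0; 20 0 0 0.1 0; 20 0 0 0.1 0'; python3 -m creep '20 0 0 0.1 0; 20 0 0 0.1 0; 20 0 0 0.1 0'
```

```text
clock: 23.75
eef_pos: [520.7, 17.5, 363.6]
tcp_rot: [-3.132, 0.042, -1.608]
contact_force: [0.9, -0.4, -2.2]
opening: 0.34
clock: 24.05
eef_pos: [520.8, 17.6, 362.7]
tcp_rot: [-3.132, 0.042, -1.608]
contact_force: [-0.2, 0.0, -1.8]
opening: 0.342
clock: 24.35
eef_pos: [520.8, 17.6, 361.7]
tcp_rot: [-3.132, 0.042, -1.608]
contact_force: [-0.9, 0.1, -2.3]
opening: 0.343
```

```bash
python3 -m creep '20 0 0 0.06 0; 20 0 0 0.06 0; 20 0 0 0.06 0'|sed -n '2p;4p';  python3 -m creep '20 0 0 0.06 0; 20 0 0 0.06 0; 20 0 0 0.06 0'|sed -n '2p;4p'; python3 -m creep '20 0 0 0.06 0; 20 0 0 0.06 0; 20 0 0 0.06 0'|sed -n '2p;4p'
```

```text
eef_pos: [520.8, 17.7, 361.1]
contact_force: [0.2, -0.1, -2.4]
eef_pos: [520.8, 17.7, 360.5]
contact_force: [0.1, -0.1, -2.0]
eef_pos: [520.8, 17.7, 360.0]
contact_force: [-0.3, 0.4, 0.1]
```

The weight has transferred to the bar (vertical force −2.0 to about 0). Opening gently.

```bash
python3 -m creep '30 0 0 0 0; 33 0 0 0 0; 34 0 0 0 0; 35 0 0 0 0; 36 0 0 0 0; 37 0 0 0 0; 38 0 0 0 0; 39 0 0 0 0; 40 0 0 0 0; 42 0 0 0 0; 45 0 0 0 0; 50 0 0 0 0; 55 0 0 0 0; 58 0 0 0 0; 58 0 0 0 0' 20; python3 snap.py w10 wrist; python3 snap.py s7 side; python3 -c "
import cv2
a=cv2.imread('pics/s7.png')[130:340,250:460]; cv2.imwrite('pics/s7c.png',cv2.resize(a,(600,600),interpolation=cv2.INTER_CUBIC))"
```

```text
clock: 26.75
eef_pos: [520.8, 17.7, 360.0]
tcp_rot: [-3.132, 0.042, -1.608]
contact_force: [0.8, -0.5, -0.1]
opening: 0.582
26.8 [520.8  17.7 360. ] [-3.1315  0.0417 -1.6081] [ 0.64  0.1  -0.77] 0.5793885014322687
26.85 [520.8  17.7 360. ] [-3.1315  0.0417 -1.608 ] [ 0.14 -0.61  0.63] 0.5776305522486891
```

View pics/w10.png

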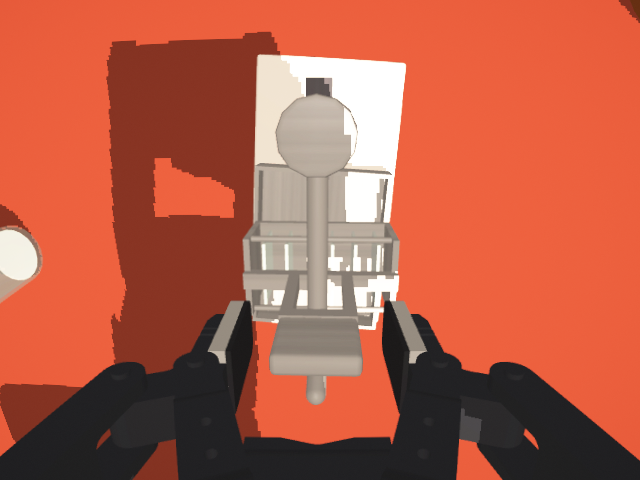

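View pics/s7c.png

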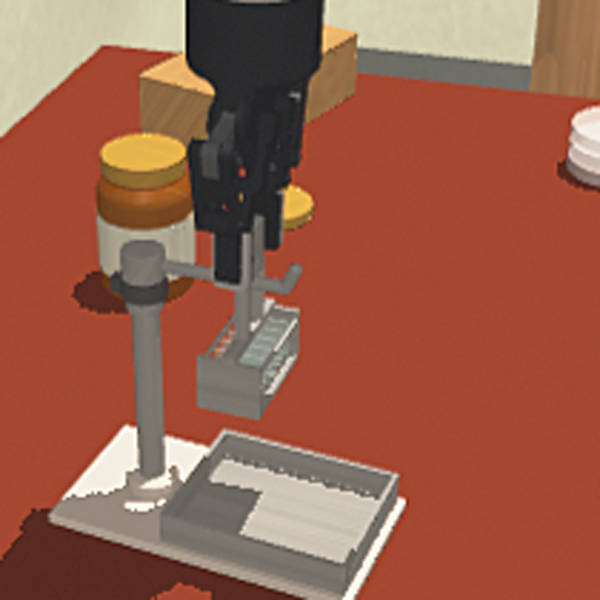

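The rack hangs free, the tab centred between the open pads (tab 270–361, pads 250/385). Retreating straight up along the tool, then away.

```bash
python3 -m creep '58 0 0 -0.5 0; 58 0 0 -1.2 0; 58 0 0 -2.2 0; 58 0 0 -3.5 0; 58 0 0 -5 0; 58 0 0 -7 0; 58 0 0 -10 0; 58 0 0 -14 0; 58 0 3 -16 0; 58 0 6 -16 0; 58 0 10 -16 0; 58 0 13 -16 0; 58 0 13 -16 0; 58 0 13 -16 0'; python3 snap.py w11 wrist; python3 snap.py s8 side; python3 snap.py t2 top; python3 -c "
import cv2,numpy as np
a=cv2.imread('pics/s8.png')[160:340,250:430]; b=cv2.imread('pics/t2.png')[180:330,230:410]
cv2.imwrite('pics/s8c.png',np.hstack([cv2.resize(a,(400,400),interpolation=cv2.INTER_CUBIC),cv2.resize(b,(400,400))]))"; python3 hk.py pics/w11.pkl 400
```

```text
clock: 28.25
eef_pos: [388.9, 16.0, 519.9]
tcp_rot: [-3.129, 0.042, -1.608]
contact_force: [0.2, -0.6, 0.0]
opening: 0.579
28.3 [389.5  16.  519.6] [-3.1292  0.0418 -1.6079] [ 0.07 -0.42  0.62] 0.5782957981323961
28.35 [389.8  16.  519.3] [-3.13    0.0417 -1.6081] [ 0.42 -0.25 -0.23] 0.5807319356790898
28.4 [390.  16. 519.] [-3.1307  0.0417 -1.6081] [-0.79 -0.01  0.2 ] 0.5827089540479734
hub (0.0, 0.0) 0.0 nan 0hk.py:5: RuntimeWarning: Mean of empty slice.
  k=(P[:,2]>186)&(P[:,2]<196)&(np.hypot(P[:,0]-592,P[:,1]-22)<22); Q=P[k]; c,r=cv2.minEnclosingCircle(Q[:,:2].astype(np.float32)); print("hub",c,r,Q[:,2].mean(),len(Q))
  ret = ret.dtype.type(ret / rcount)
Traceback (most recent call last):
  File "hk.py", line 7, in <module>
    v=cv2.fitLine(Q[:,:2].astype(np.float32),cv2.DIST_HUBER,0,.01,.01).ravel(); print("bar",v,np.degrees(np.arctan2(v[1],v[0])),len(Q),"top z",np.percentile(Q[:,2],[50,95]))
      ~~~~~~~~~~~^^^^^^^^^^^^^^^^^^^^^^^^^^^^^^^^^^^^^^^^^^^^^^^^^^^^^
cv2.error: OpenCV(4.12.0) /io/opencv/modules/imgproc/src/linefit.cpp:50: error: (-215:Assertion failed) count > 0 in function 'fitLine2D_wods'
```

View pics/w11.png

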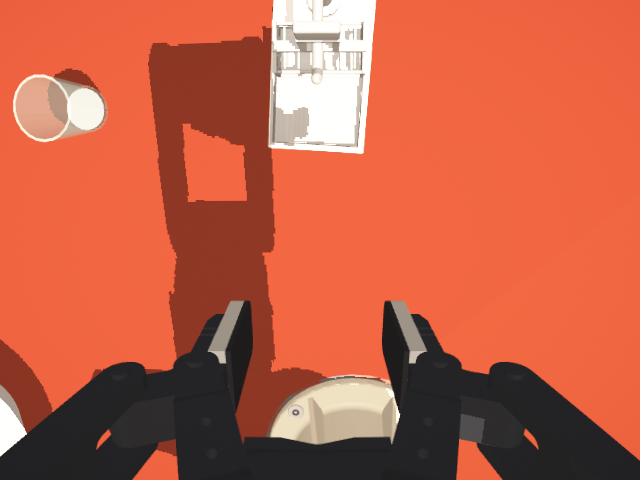

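View pics/s8c.png

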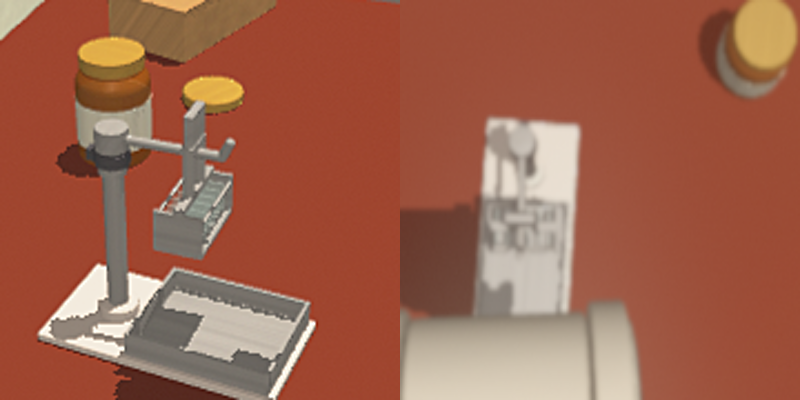

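The rack hangs upright on the bar, behind the tip, over the tray. Waiting a second to check that it is still and that the hook is still home.

```bash
python3 -m creep '58 0 -5 0 0; 58 0 -7 0 0; 58 0 -7 0 0; 58 0 -7 0 0; 58 0 -7 0 0; 58 0 -7 0 0; 58 0 -7 0 0; 58 0 -7 0 0; 58 0 -7 0 0; 58 0 -7 0 0'; python3 snap.py s9 side; python3 snap.py w12 wrist; python3 -m creep '58 0 0 0 0; 58 0 0 0 0; 58 0 0 0 0' >/dev/null;python3 snap.py s10 side; python3 - <<'E'
from h import *
import pickle
L=lambda n:pickle.load(open(f"pics/{n}.pkl","rb"))
a,b,c=[L(n)[1][170:300,270:400].astype(int) for n in("s8","s9","s10")]
print("diff >40 px s8-s9,s9-s10:",(abs(a-b).max(2)>40).sum(),(abs(b-c).max(2)>40).sum())
i,p,d=L("w12"); P,px=cloud(i,d,200,450,0,300)
k=(P[:,2]>212)&(np.hypot(P[:,0]-522,P[:,1]-25)<25); print("tab",P[k].mean(0).round(1),P[k].max(0).round(1),cv2.minAreaRect(P[k][:,:2].astype(np.float32)))
k=(P[:,2]>135)&(P[:,2]<155)&(np.hypot(P[:,0]-522,P[:,1]-25)<50); print("rim",cv2.minAreaRect(P[k][:,:2].astype(np.float32)))
E
python3 hk.py pics/w12.pkl
```

```text
clock: 29.4
eef_pos: [459.8, 13.3, 519.9]
tcp_rot: [-3.13, 0.042, -1.608]
contact_force: [-0.3, -0.7, 0.0]
opening: 0.582
29.45 [459.8  13.3 519.8] [-3.1306  0.0417 -1.6081] [-0.7  -0.17 -0.27] 0.5815253661033759
29.5 [459.8  13.3 519.8] [-3.1306  0.0417 -1.6081] [0.1  0.53 0.64] 0.5795572987462575
29.85 [459.9  13.3 519.8] [-3.1307  0.0417 -1.608 ] [ 0.33  0.12 -0.3 ] 0.5809336707663799
diff >40 px s8-s9,s9-s10: 108 2
tab [522.3  23.6 216.5] [526.5  38.2 219. ] ((522.2199096679688, 23.52363395690918), (29.297468185424805, 7.834682941436768), 88.0906753540039)
rim ((522.4983520507812, 24.342449188232422), (73.9754867553711, 40.084720611572266), 87.91507720947266)
hub (0.0, 0.0) 0.0 nan 0hk.py:5: RuntimeWarning: Mean of empty slice.
  k=(P[:,2]>186)&(P[:,2]<196)&(np.hypot(P[:,0]-592,P[:,1]-22)<22); Q=P[k]; c,r=cv2.minEnclosingCircle(Q[:,:2].astype(np.float32)); print("hub",c,r,Q[:,2].mean(),len(Q))
  ret = ret.dtype.type(ret / rcount)
Traceback (most recent call last):
  File "hk.py", line 7, in <module>
    v=cv2.fitLine(Q[:,:2].astype(np.float32),cv2.DIST_HUBER,0,.01,.01).ravel(); print("bar",v,np.degrees(np.arctan2(v[1],v[0])),len(Q),"top z",np.percentile(Q[:,2],[50,95]))
      ~~~~~~~~~~~^^^^^^^^^^^^^^^^^^^^^^^^^^^^^^^^^^^^^^^^^^^^^^^^^^^^^
cv2.error: OpenCV(4.12.0) /io/opencv/modules/imgproc/src/linefit.cpp:50: error: (-215:Assertion failed) count > 0 in function 'fitLine2D_wods'
```

```bash
python3 - <<'E'
from h import *
import pickle
for n in("w8","w12"):
    i,p,d=pickle.load(open(f"pics/{n}.pkl","rb")); P,px=cloud(i,d,200,450,0,300)
    r=np.hypot(P[:,0]-591.65,P[:,1]-22.3)
    k=(P[:,2]>188)&(r>90)&(r<108)&(P[:,2]<200); t=P[k].mean(0); print(n,k.sum(),t,np.degrees(np.arctan2(t[1]-22.3,t[0]-591.65)))
E
```

```text
w8 484 [495.17158754  25.70944853 193.59157146] 177.97606793214416
w12 140 [495.01655352  25.78959368 193.60169055] 177.93185325567694
```

The hook angle is unchanged (177.9°) and the rack is still and upright. Handing in.

```bash
python3 -c "
from rig import *
print(sign_off()); print(sense()['clock'])"
```

```text
the job is handed in; nothing more can be done
None
the job is handed in; nothing more can be done
```

The hook is home and the slide rack hangs still and upright on its bar, behind the tip and over the tray. I handed the job in at about 30 s.

- **Hook:** I pushed it through the stiff part (about 7–8 N) to a rigid stop. I then pressed it there at about 15–16 N for roughly 0.8 s, with no reading above 16.1 N. It sits at 177.9°, 3.1° from the stand's axis and within the 3.5° allowance. The angle was the same after hanging.
- **Rack:** I lowered the rack until the bar took its weight, then let go. Its tab and basket rim line up within 1 mm over 70 mm of height. Two side pictures 0.4 s apart showed no movement.
- **Bystanders:** The arm stayed clear of the jar, beaker and lid. In the last pictures they looked undisturbed; I did not measure them again.
- **What did not go cleanly:**
  - The pushing left the tool leaning about 2.5° and I could not straighten it, so I allowed for the lean in the later moves.
  - My script for measuring the hub failed on the last two views because it found no hub points, so the final hook angle comes from the tip position and the hub position measured earlier.

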